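# Fit a keyed forming roll on the came bender and lock it

## Robot

A 6-joint arm with a two-finger parallel gripper is mounted at the origin on a cart in front of the work surface, level with it; the furniture and walls round the work are solid. World frame = base frame: x ahead of the robot, y to its left, z up, the work surface at z = 0. Lengths are in m, angles in rad, forces in N, time in s.
With the tool pointing down it reaches from about 0.25 to 0.725 m from the base axis. Payload 4 kg.
Tool frame: the origin (TCP) lies between the finger pads; the fingertips stand 25 mm ahead of it and the grasp point (between the pads) lies 6 mm ahead of it; z points along the fingers, y is the line along which they close (so a half turn about z gives the same grasp; the last joint's range is limited). The gripper opens to 85 mm and grips with 20 to 120 N. Pads are 22 mm wide; open, the fingers measure 114 mm over their backs; the gripper's body (76 mm by 85 mm) begins 54 mm behind the grasp point. The pads swing forward as they close: fully open they stand 13 mm farther back than shut.
Start: joints at [-1.328, 0.241, 0.005, 1.335, 0, 1.571], TCP at [0.12, -0.485, 0.256] pointing down, gripper open.
Joint ranges: [-2.72, 2.72], [-1.05, 1.87], [-1.09, 1.28], [-1.99, 2.15], [-1.42, 1.44], [-3.14, 3.14]. Speed limits (rad/s): [2.79, 2.79, 3.14, 3.14, 3.14, 3.14].

## Interface

Orientations are given as a unit quaternion [x, y, z, w].
In Python, from workcell import bot gives the robot as it stands. The module is installed in compiled form; this text tells all that it offers.
- The arm moves only by the shell command python3 -m pendant 'ROWS'. ROWS is JSON, one flat list of numbers, 7 for each row, row after row: the shift along the tool's x, y, z normalised to -1 to 1, where 1 is 0.5 m, then the turn, a rotation vector about the tool's x, y, z normalised to -1 to 1, where 1 is 180 degrees, then the opening, from 0 (shut) to 1 (fully open). In form: [tx, ty, tz, ax, ay, az, fingers, tx, ty, tz, ax, ay, az, fingers, ...]. A call has exactly 10 rows; each row is the pose to reach, as a shift and turn from the pose commanded when the call began, along the tool's axes at that moment, turning the shorter way round; what a row does not reach only later rows make up. A row lasts 1/12 s, in which the tool goes at most 41.7 mm and 7.16 degrees, less where a joint would pass 70% of its speed; a pose out of reach is approached as far as the arm can. A call with a number of a shift or a turn outside -1 to 1 is refused whole. A call with a gripper value outside its range is refused whole. The fingers move at their own pace and stop on an object; the grip force is fixed at half the most. Time passes only in rows, so rows that repeat a pose let the fingers close, or fill a call up. It gives the time, the measured TCP pose, the force, the opening and the grip force at its end, in the units of the state.
- bot.get_obs(): the state, without advancing time (a new reading comes with each control period).
- bot.camera(name): name is "side" or "top"; returns a dict with "pixels" (420x560x3 uint8, red, green, blue), "mtx" (3x3 intrinsics, pixels), "k1" (the pictures are not rectified: a ray, as slopes to the right and down, at radius r is drawn at 1 + k1 r^2 times it, then the intrinsics apply), "cam_to_world" (4x4, takes a point from camera to world coordinates). Camera axes: x right, y up, looking along -z (the intrinsics and any distortion apply to the point x, -y, -z); pixel columns grow to the right and rows downward; lengths in m; the calibration is good to about 2 mm. A picture is of the moment at which its call begins. There is no depth.
- bot.job_done(): hands the job in; it is judged then, once.
The state is a dict: "clock": time; "joint_pos": joint angles; "joint_vel": joint speeds; "tau": joint torques, N m; "eef_pos": TCP position; "tool_rot": TCP orientation; "ft_force": force on the tool from outside, world axes, zero at the start; "ft_torque": the same for the moment, N m; "grip_width": finger opening in m; "grasp_force": force on a finger pad.
Only numpy, scipy, OpenCV 4.12 (cv2) and the standard library are available. Lean on these libraries where they do the work, as an engineer would, in place of code of your own. Each camera call takes 0.05 s, during which the arm holds its last target. There are 200 camera calls.

## Task

Fit the large grooved forming roll on the came bender: set it hub up over the upright spindle, turn it under light pressure to feel for the key, and when it drops follow it fully home on the shoulder without forcing it. Then swing the keeper over it until it stops, and leave the smaller plain roll, the tweezers and the copper foil roll where they lie.

Things in the scene. Friction and masses are not known exactly. Their poses are not given: they have to be found in the camera images.
- grooved_roll: Aluminium forming roll, lies hub up: rim 60 mm across, 14 mm thick, with a groove round its edge; on it a round hub 38 mm across, 24 mm tall (38 mm in all). Through it a 19.4 mm bore along z, with one keyway 7.6 mm wide, 14.5 mm deep from the axis, all the way through. Origin: axis, underside. +x points to the keyway, z up to the hub. 0.13 to 0.25 kg.
- came_bender: Green geared bench bender, fixed, 140 x 148 mm. Origin: spindle axis, at table height. +x away from its hand wheel, z up. Flat top at 40 mm, shoulder (where the roll must sit) at 44 mm, round spindle 18 mm across, pointed end at 96 mm. On it one key, 6 mm wide, reaching 13.5 mm from the axis, from the shoulder up to 58 mm. Two low rollers on its +x side reach 56 mm.
- spindle_nose (a point): Pointed upper end of the spindle, on its axis, 96 mm above the table (cone 5.5 mm high). The key's direction is not measured: it points to the bender's -x (its hand wheel) give or take 0.85 rad and must be felt for; roll and key pass each other within about 0.07 rad. The geared spindle does not turn by hand, so turning on once the key is in forces it.
- keeper (a joint): Keeper arm, upright hinge on a post 16 mm thick at (0, -62 mm) in the bender's frame. 0 = closed against its stop (arm along the bender's +y, over hub and spindle); grows as it swings out towards +x, stop at 1.9 rad; starts at 1.25 to 1.75. Light drag (about 1.5 N at the knob), stays where left. Arm 84 to 90 mm above the table: passes over the hub (82 mm) only if the roll is home.
- keeper_knob (a point): Middle of the black upright knob on the keeper arm, 96 mm from the hinge axis: 15 mm across, 26 mm tall, from 90 to 116 mm above the table, this point at 103 mm. With the keeper closed it stands 34 mm from the spindle axis, at the bender's +y side.
- plain_roll: The other roll, to be left alone: smaller plain rim 48 mm across, 14 mm thick, without a groove, same hub. Origin: axis, underside.
- tweezers: Steel tweezers lying on the table, 123 x 14 x 9 mm, a bystander. Origin: middle of its underside.
- copper_foil_roll: Flat roll of copper foil, 61 mm across, 7 mm thick, a bystander. Origin: middle of its underside.

How it is judged:
On the way:
1. the grooved roll sits on the spindle's shoulder while the keeper is still open (z of grooved_roll in the frame of came_bender between 0.04 and 0.0465 m and horizontal distance between grooved_roll and came_bender below 0.003 m and value of joint keeper above 0.6 rad), for 0.2 s.
At the end, for the whole second after the job is handed in: The grooved roll sits hub up on the spindle's shoulder (within 2.5 mm of home, 3 mm of the axis, upright within 0.06 rad), at rest and released; the keeper is closed to within 0.15 rad of its stop; the plain roll, the tweezers and the foil roll lie within 2 cm of where they were (z of grooved_roll in the frame of came_bender between 0.04 and 0.0465 m and horizontal distance between grooved_roll and came_bender below 0.003 m and angle between grooved_roll's own z axis and vertical below 0.06 rad and value of joint keeper below 0.15 rad and linear speed of grooved_roll below 0.02 m/s and distance of each of plain_roll, tweezers, copper_foil_roll from where it was at the start of the episode below 0.02 m); the robot touches nothing.
It fails at once if the roll is forced: roll and bender press on each other with more than 45 N, all their contacts added up (contact force between grooved_roll and came_bender above 45 N).
It fails at once if the plain roll is pushed more than 2 cm (distance of plain_roll from where it was at the start of the episode above 0.02 m).
It fails at once if the tweezers is pushed more than 2 cm (distance of tweezers from where it was at the start of the episode above 0.02 m).
It fails at once if the copper foil roll is pushed more than 2 cm (distance of copper_foil_roll from where it was at the start of the episode above 0.02 m).
It also fails if it takes over 72 s, if anything falls off the work surface, if the arm or the gripper's body presses on something with over 40 N, if the wrist force passes 120 N, or if a joint passes its speed limit or range.

## Working session

There is one attempt and no reset: what is moved stays moved. The work goes in short steps, Python scripts to look and compute and a shell command to move; the robot and the scene stay as the last step left them, time stands still between calls to the robot, and variables do not carry over. Pictures are saved under pics/ and viewed, at most 10 in all, crops included, and the job is handed in when it is done.

```bash
mkdir -p pics
cat > h.py <<'E'
import numpy as np, cv2
from workcell import bot
def cast(c,u,v,z):
    K=c["mtx"];T=np.array(c["cam_to_world"]);K=np.array(K)
    xd=(u-K[0,2])/K[0,0];yd=(v-K[1,2])/K[1,1];x,y=xd,yd
    for _ in range(20):
        s=1+c["k1"]*(x*x+y*y);x,y=xd/s,yd/s
    d=T[:3,:3]@np.array([x,-y,-1]);o=T[:3,3]
    return o+d*(z-o[2])/d[2]
def proj(c,p):
    K=np.array(c["mtx"]);T=np.array(c["cam_to_world"])
    q=T[:3,:3].T@(np.array(p)-T[:3,3]);x,y=q[0]/-q[2],-q[1]/-q[2]
    s=1+c["k1"]*(x*x+y*y);return np.array([K[0,0]*x*s+K[0,2],K[1,1]*y*s+K[1,2]])
def save(c,n,crop=None,f=1):
    im=c["pixels"][:,:,::-1]
    if crop: im=im[crop[1]:crop[3],crop[0]:crop[2]]
    cv2.imwrite("pics/"+n,cv2.resize(im,None,fx=f,fy=f,interpolation=cv2.INTER_CUBIC))
E
python3 - <<'E'
from h import *
import pickle
d={}
for n in("top","side"):
    c=bot.camera(n);d[n]=c;save(c,n+"0.png",f=1.4);print(n,np.round(c["cam_to_world"],3).tolist(),np.round(c["mtx"],1).tolist(),c["k1"])
pickle.dump(d,open("d0.pkl","wb"))
print(bot.get_obs())
E
```

```text
top [[-0.022, 0.989, -0.146, 0.373], [-1.0, -0.023, -0.008, -0.081], [-0.011, 0.146, 0.989, 0.94], [0.0, 0.0, 0.0, 1.0]] [[458.3, 0.0, 276.3], [0.0, 458.3, 216.7], [0.0, 0.0, 1.0]] 0.0008217135115752989
side [[1.0, -0.012, 0.029, 0.552], [0.03, 0.65, -0.759, -0.728], [-0.01, 0.759, 0.65, 0.639], [0.0, 0.0, 0.0, 1.0]] [[527.0, 0.0, 281.2], [0.0, 527.0, 210.7], [0.0, 0.0, 1.0]] -0.026433165814346647
{'clock': 0.1, 'joint_pos': array([-1.32797680e+00,  2.41353399e-01,  3.85668311e-03,  1.33518355e+00,
        3.65663523e-05,  1.57079815e+00]), 'joint_vel': array([ 0.00031844, -0.00161049,  0.00380868, -0.00113705,  0.00152646,
       -0.00086742]), 'tau': array([ 1.87892078e-05, -3.73138869e+01,  2.53009915e+01,  1.08868559e-02,
       -9.20782350e-05, -1.23247366e-05]), 'eef_pos': array([ 0.12010667, -0.48483131,  0.25549319]), 'tool_rot': array([ 9.92638556e-01,  1.21110735e-01, -9.59359169e-05, -9.37250651e-04]), 'ft_force': array([-0.0827957 ,  0.38765941,  0.02103153]), 'ft_torque': array([ 0.04063666, -0.00341703, -0.0025468 ]), 'grasp_force': 0.0, 'grip_width': 0.08529149808282345}
```

View pics/top0.png

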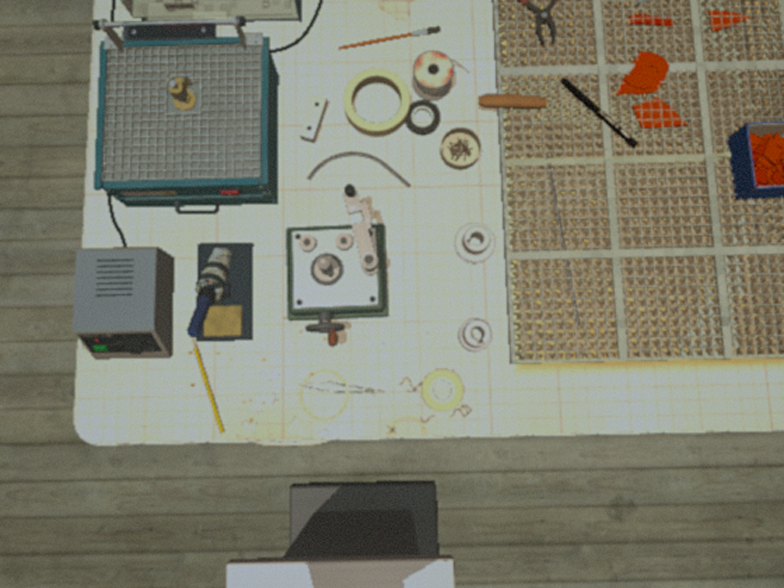

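View pics/side0.png

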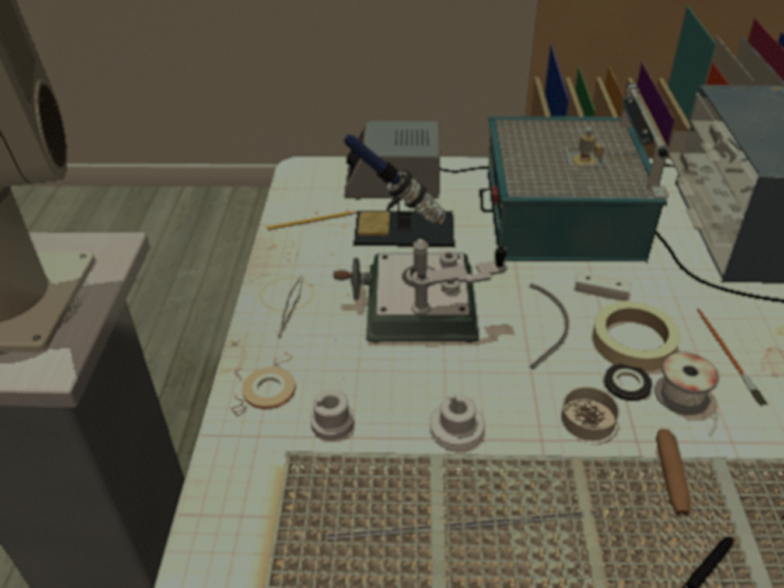

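The top view shows the grooved roll at about (475,242), the plain one at (475,334), the bender spindle at (327,268) and the knob at (350,190), in scaled pixels. I'll measure precisely from crops.

Run:
```python
from h import *
import pickle
d=pickle.load(open("d0.pkl","rb"))
t=d["top"]["pixels"][115:265,195:365,::-1];s=d["side"]["pixels"][165:325,215:365,::-1]
a=cv2.resize(t,None,fx=4,fy=4,interpolation=cv2.INTER_CUBIC)[:600]
b=cv2.resize(s,None,fx=3.75,fy=3.75,interpolation=cv2.INTER_CUBIC)
for im,x0,y0,f in((a,195,115,4),(b,215,165,3.75)):
    for k in range(0,200,10):
        cv2.putText(im,str(x0+k),(int(k*f),10),0,.3,(0,0,255));cv2.putText(im,str(y0+k),(0,int(k*f)+4),0,.3,(0,0,255))
        cv2.line(im,(int(k*f),12),(int(k*f),18),(0,0,255));
cv2.imwrite("pics/ta.png",a);cv2.imwrite("pics/sa.png",b)
for n,z,p in(("top",0,(339,173)),("top",.096,(233,190)),("top",.116,(250,135)),("side",.096,(301,173)),("side",.116,(358,178)),("side",0.,(327,305)),):
    print(n,p,cast(d[n],*p,z).round(4))
```

```text
top (339, 173) [ 0.6009 -0.2072  0.    ]
top (233, 190) [0.5497 0.0059 0.096 ]
top (250, 135) [ 0.6495 -0.0287  0.116 ]
side (301, 173) [0.5586 0.0066 0.096 ]
side (358, 178) [ 0.6519 -0.0326  0.116 ]
side (327, 305) [ 0.6003 -0.2042  0.    ]
```

View pics/ta.png

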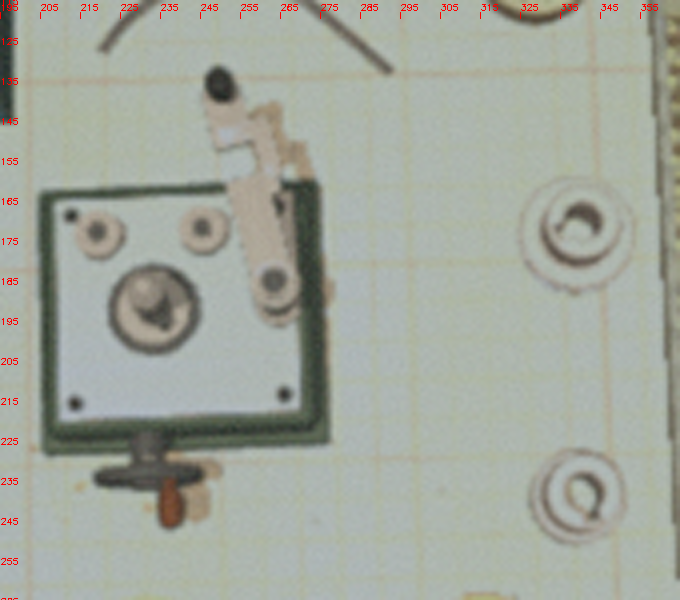

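View pics/sa.png

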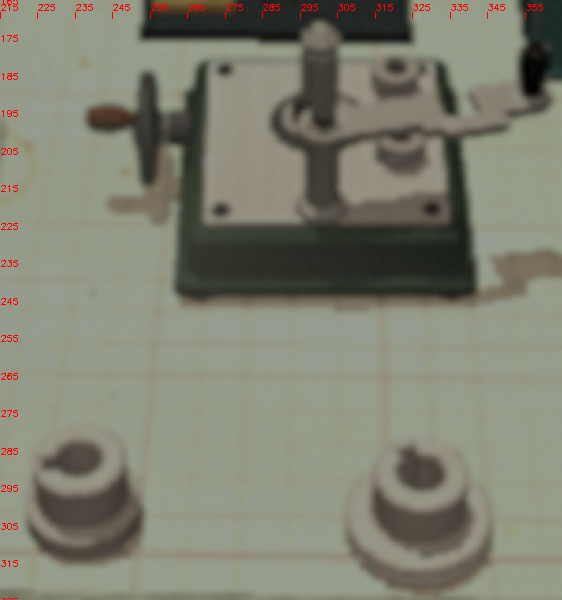

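Top crop: hub circle centre ≈ (340,171), rim ≈ (339.2,173.7), spindle tip ≈ (231.3,186.3), shoulder ≈ (233.5,192), hinge ≈ (263.3,185.3), knob top ≈ (249.8,135). Side crop: tip ≈ (300.3,171.5), hub-top ring ≈ (326.8,290), rim ≈ (326.8,304). The keyway is up and left of the bore.

Run:
```python
from h import *
import pickle
d=pickle.load(open("d0.pkl","rb"))
P=[("tip","top",.0945,(231.3,186.0)),("tip","side",.094,(300.3,172.)),("shoulder","top",.044,(233.5,192.2)),("shoulder","side",.044,(300.6,220.3)),("hinge","top",.091,(263.3,185.3)),
("knob","top",.116,(249.7,135)),("knob","side",.116,(358,177)),("hub","top",.038,(340,171.2)),("rim","top",.014,(339.2,173.7)),("hub","side",.038,(326.8,290.)),("rim","side",.014,(326.8,303.5)),
("plain hub","top",.038,(340.5,238)),("plain","side",.038,(236,289.5)),
("kw","top",.038,(195+558/4,115+229/4)),("kw","side",.038,(215+407/3.75,165+450/3.75)),("bore","side",.038,(215+421/3.75,165+471/3.75))]
P+=[("bolt%d"%i,"top",.04,(195+a/4,115+b/4)) for i,(a,b) in enumerate([(71,215),(75,403),(284,394)])]
P+=[("bolt%d"%i,"side",.04,(215+a/3.75,165+b/3.75)) for i,(a,b) in enumerate([(440,70),(225,70),(221,210),(432,209)])]
for n,c,z,p in P: print(n,c,cast(d[c],*p,z).round(4))
# image check of the roll top: polar profile for keyway (dark) around hub center in both views
for cn,ctr in(("top",(.604,-.205)),("side",(.602,-.204))):
    c=d[cn];g=cv2.cvtColor(c["pixels"],cv2.COLOR_RGB2GRAY).astype(np.float32)
    r=[]
    for a in range(0,360,15):
        v=[]
        for rr in(.0115,.0125,.0135):
            u=proj(c,(ctr[0]+rr*np.cos(np.radians(a)),ctr[1]+rr*np.sin(np.radians(a)),.038))
            v.append(cv2.getRectSubPix(g,(1,1),(float(u[0]),float(u[1])))[0,0])
        r.append(int(np.mean(v)))
    print(cn,list(zip(range(0,360,15),r)))
```

```text
tip top [0.5578 0.0092 0.0945]
tip side [0.5574 0.0122 0.094 ]
shoulder top [0.5561 0.0103 0.044 ]
shoulder side [ 0.5587 -0.0579  0.044 ]
hinge top [ 0.5584 -0.051   0.091 ]
knob top [ 0.6495 -0.0282  0.116 ]
knob side [ 0.6521 -0.0299  0.116 ]
hub top [ 0.5954 -0.2043  0.038 ]
rim top [ 0.596  -0.2057  0.014 ]
hub side [ 0.5981 -0.2068  0.038 ]
rim side [ 0.599  -0.2128  0.014 ]
plain hub top [ 0.4602 -0.1996  0.038 ]
plain side [ 0.4625 -0.2087  0.038 ]
kw top [ 0.5935 -0.1931  0.038 ]
kw side [ 0.5936 -0.1971  0.038 ]
bore side [ 0.5988 -0.208   0.038 ]
bolt0 top [0.6062 0.0523 0.04  ]
bolt1 top [0.5101 0.0504 0.04  ]
bolt2 top [ 0.5122 -0.0536  0.04  ]
bolt0 side [0.6175 0.0501 0.04  ]
bolt1 side [0.511  0.0483 0.04  ]
bolt2 side [ 0.5132 -0.056   0.04  ]
bolt3 side [ 0.6093 -0.0536  0.04  ]
top [(0, 169), (15, 170), (30, 167), (45, 170), (60, 171), (75, 176), (90, 177), (105, 171), (120, 138), (135, 157), (150, 178), (165, 177), (180, 178), (195, 162), (210, 112), (225, 121), (240, 153), (255, 170), (270, 175), (285, 176), (300, 172), (315, 171), (330, 170), (345, 168)]
side [(0, 142), (15, 140), (30, 140), (45, 145), (60, 146), (75, 147), (90, 144), (105, 148), (120, 126), (135, 102), (150, 93), (165, 113), (180, 101), (195, 83), (210, 78), (225, 76), (240, 79), (255, 93), (270, 106), (285, 127), (300, 140), (315, 145), (330, 144), (345, 142)]
```

Run:
```python
from h import *
import pickle
d=pickle.load(open("d0.pkl","rb"))
for cn,ctr in(("top",(.5955,-.2045)),("top",(.597,-.2055)),("side",(.598,-.207)),("side",(.5985,-.2085))):
    c=d[cn];g=cv2.cvtColor(c["pixels"],cv2.COLOR_RGB2GRAY).astype(np.float32)
    r=[]
    for a in range(0,360,15):
        v=[]
        for rr in(.0115,.0125,.0135):
            u=proj(c,(ctr[0]+rr*np.cos(np.radians(a)),ctr[1]+rr*np.sin(np.radians(a)),.038))
            v.append(cv2.getRectSubPix(g,(1,1),(float(u[0]),float(u[1])))[0,0])
        r.append(int(np.mean(v)))
    print(cn,list(zip(range(0,360,15),r)))
# 10 row preview of needed tool pose
from scipy.spatial.transform import Rotation as R
o=bot.get_obs();Rm=R.from_quat(o["tool_rot"]).as_matrix();print(Rm.round(3))
print(np.round(Rm.T@(np.array([.597,-.206,.12])-o["eef_pos"])/.5,3))
```

```text
top [(0, 133), (15, 141), (30, 143), (45, 154), (60, 167), (75, 161), (90, 127), (105, 146), (120, 163), (135, 175), (150, 179), (165, 177), (180, 176), (195, 176), (210, 177), (225, 179), (240, 176), (255, 176), (270, 172), (285, 163), (300, 155), (315, 153), (330, 142), (345, 138)]
top [(0, 159), (15, 158), (30, 159), (45, 155), (60, 160), (75, 165), (90, 136), (105, 131), (120, 164), (135, 174), (150, 179), (165, 178), (180, 178), (195, 177), (210, 178), (225, 177), (240, 178), (255, 177), (270, 175), (285, 172), (300, 171), (315, 171), (330, 167), (345, 166)]
side [(0, 142), (15, 142), (30, 140), (45, 138), (60, 141), (75, 144), (90, 135), (105, 103), (120, 99), (135, 121), (150, 143), (165, 142), (180, 142), (195, 140), (210, 140), (225, 139), (240, 139), (255, 136), (270, 136), (285, 136), (300, 136), (315, 137), (330, 138), (345, 141)]
side [(0, 144), (15, 143), (30, 140), (45, 135), (60, 133), (75, 137), (90, 132), (105, 91), (120, 84), (135, 117), (150, 135), (165, 136), (180, 138), (195, 141), (210, 141), (225, 144), (240, 144), (255, 143), (270, 144), (285, 145), (300, 145), (315, 144), (330, 144), (345, 144)]
[[ 0.971  0.24  -0.   ]
 [ 0.24  -0.971  0.002]
 [ 0.    -0.002 -1.   ]]
[ 1.06  -0.311  0.272]
```

The keyway points at about 110° in the world frame and the key at 181° ± 49°, so the roll must turn about 72° ± 49°. Roll ≈ (0.597,−0.206), spindle ≈ (0.5575,0.0105), keeper ≈ 1.33 rad. I'll go over the roll and centre it with two perpendicular squeezes.

```bash
cat >> h.py <<'E'
from scipy.spatial.transform import Rotation as R
def yaw(o):
    m=R.from_quat(o["tool_rot"]).as_matrix();return np.degrees(np.arctan2(m[1,0],m[0,0]))
def go(x,y,z,yw):
    o=bot.get_obs();m=R.from_quat(o["tool_rot"]).as_matrix()
    c,s=np.cos(np.radians(yw)),np.sin(np.radians(yw));t=np.array([[c,s,0],[s,-c,0],[0,0,-1]])
    print("t",o["clock"],"pos",o["eef_pos"].round(4),"yaw",yaw(o).round(2),"j",o["joint_pos"].round(2),"F",o["ft_force"].round(1),"w",round(o["grip_width"],4))
    print("rows",(m.T@(np.array([x,y,z])-o["eef_pos"])/.5).round(4),(R.from_matrix(m.T@t).as_rotvec()/np.pi).round(4))
E
python3 -m pendant '[0.9,-0.25,0.1,0,0,-0.05,1, 0.9,-0.25,0.1,0,0,-0.1,1, 0.9,-0.25,0.1,0,0,-0.15,1, 0.9,-0.25,0.1,0,0,-0.2,1, 0.9,-0.25,0.1,0,0,-0.25,1, 0.9,-0.25,0.1,0,0,-0.3,1, 0.9,-0.25,0.1,0,0,-0.35,1, 0.9,-0.25,0.1,0,0,-0.4,1, 0.9,-0.25,0.1,0,0,-0.4,1, 0.9,-0.25,0.1,0,0,-0.4,1]'
python3 -c "
from h import *
go(.597,-.206,.12,104)"
```

```text
clock: 0.93
eef_pos: [0.4823, -0.2802, 0.2113]
tool_rot: [0.732, 0.681, -0.0, -0.0]
ft_force: [0.5, -1.0, 0.1]
grip_width: 0.0857
grasp_force: 0.0
t 0.9333 pos [ 0.4823 -0.2802  0.2113] yaw 85.9 j [-0.53  0.38  0.08  1.27 -0.    1.12] F [ 0.5 -1.   0.1] w 0.0857
rows [0.1643 0.2183 0.1824] [-3.000e-04 -1.000e-04 -1.006e-01]
```

```bash
python3 -m pendant '[0.165,0.218,0.18,0,0,-0.1,1, 0.165,0.218,0.18,0,0,-0.1,1, 0.165,0.218,0.18,0,0,-0.1,1, 0.165,0.218,0.18,0,0,-0.1,1, 0.165,0.218,0.18,0,0,-0.1,1, 0.165,0.218,0.18,0,0,-0.1,1, 0.165,0.218,0.18,0,0,-0.1,1, 0.165,0.218,0.18,0,0,-0.1,1, 0.165,0.218,0.18,0,0,-0.1,1, 0.165,0.218,0.18,0,0,-0.1,1]'
python3 -c "
from h import *
go(.597,-.206,.045,104)"
```

```text
clock: 1.77
eef_pos: [0.5959, -0.2092, 0.1235]
tool_rot: [0.62, 0.785, 0.0, 0.001]
ft_force: [0.6, 0.5, 0.4]
grip_width: 0.0853
grasp_force: 0.0
t 1.7667 pos [ 0.5959 -0.2092  0.1235] yaw 103.43 j [-0.34  0.58  0.16  1.15 -0.    1.  ] F [0.6 0.5 0.4] w 0.0853
rows [0.0059 0.0033 0.1571] [ 0.0006  0.0004 -0.0032]
```

```bash
python3 -m pendant '[0.006,0.003,0.05,0,0,0,1, 0.006,0.003,0.1,0,0,0,1, 0.006,0.003,0.15,0,0,0,0.7, 0.006,0.003,0.153,0,0,0,0.6, 0.006,0.003,0.153,0,0,0,0.55, 0.006,0.003,0.153,0,0,0,0.5, 0.006,0.003,0.153,0,0,0,0.4, 0.006,0.003,0.153,0,0,0,0.4, 0.006,0.003,0.153,0,0,0,0.4, 0.006,0.003,0.153,0,0,0,0.4]'
python3 - <<'E'
from h import *
go(.597,-.206,.045,14)
c=bot.camera("side");save(c,"g1.png",(225,190,425,340),4)
E
```

```text
clock: 2.6
eef_pos: [0.5982, -0.2055, 0.0481]
tool_rot: [0.619, 0.785, 0.0, 0.002]
ft_force: [-2.1, 0.2, 5.7]
grip_width: 0.0356
grasp_force: 56.6
t 2.6 pos [ 0.5982 -0.2055  0.0481] yaw 103.51 j [-0.33  0.65  0.07  0.99 -0.    1.  ] F [-2.1  0.2  5.7] w 0.0356
rows [-0.0003 -0.0026  0.0062] [ 1.500e-03 -1.000e-04  4.973e-01]
```

View pics/g1.png

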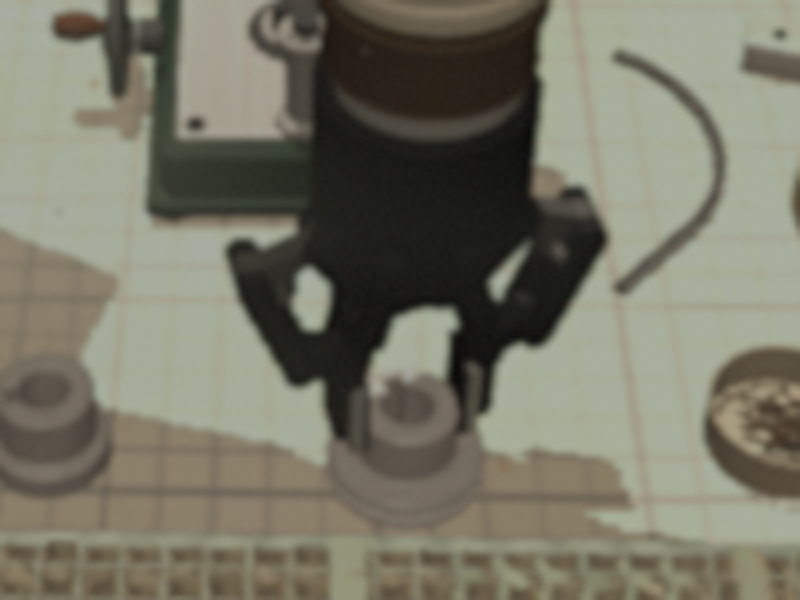

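The fingers hold the hub just above the rim. Next is the perpendicular grip.

```bash
python3 -m pendant '[0,0,0,0,0,0,0.65, 0,0,-0.002,0,0,0,0.7, 0,0,-0.002,0,0,0,0.7, 0,0,-0.002,0,0,0.04,0.7, 0,0,-0.002,0,0,0.08,0.7, 0,0,-0.002,0,0,0.12,0.7, 0,0,-0.002,0,0,0.16,0.7, 0,0,-0.002,0,0,0.2,0.7, 0,0,-0.002,0,0,0.24,0.7, 0,0,-0.002,0,0,0.28,0.7]'
python3 -m pendant '[0,0,0,0,0,0.04,0.7, 0,0,0,0,0,0.08,0.7, 0,0,0,0,0,0.12,0.7, 0,0,0,0,0,0.16,0.7, 0,0,0,0,0,0.2,0.7, 0,0,0,0,0,0.22,0.7, 0,0,0,0,0,0.22,0.55, 0,0,0,0,0,0.22,0.45, 0,0,0,0,0,0.22,0.3, 0,0,0,0,0,0.22,0.3]'
python3 -m pendant '[0,0,0,0,0,0,0.3, 0,0,0,0,0,0,0.3, 0,0,0,0,0,0,0.3, 0,0,-0.02,0,0,0,0.3, 0,0,-0.06,0,0,0,0.3, 0,0,-0.12,0,0,0,0.3, 0,0,-0.18,0,0,0,0.3, 0,0,-0.24,0,0,0,0.3, 0,0,-0.24,0,0,0,0.3, 0,0,-0.24,0,0,0,0.3]'
python3 - <<'E'
from h import *
go(.5575,.0105,.17,14+23)
E
```

```text
clock: 3.48
eef_pos: [0.5968, -0.2045, 0.0462]
tool_rot: [0.895, 0.447, -0.0, -0.0]
ft_force: [-0.4, -0.1, 1.0]
grip_width: 0.0597
grasp_force: 0.0
clock: 4.32
eef_pos: [0.5972, -0.205, 0.0469]
tool_rot: [0.993, 0.121, 0.0, 0.0]
ft_force: [-0.1, -0.3, 2.5]
grip_width: 0.0355
grasp_force: 60.3
clock: 5.15
eef_pos: [0.5979, -0.2048, 0.1685]
tool_rot: [0.993, 0.12, 0.002, 0.001]
ft_force: [0.0, 1.0, -2.2]
grip_width: 0.0352
grasp_force: 60.3
t 5.15 pos [ 0.5979 -0.2048  0.1685] yaw 13.81 j [-0.33  0.55  0.23  1.25  0.    2.57] F [ 0.   1.  -2.2] w 0.0352
rows [ 0.0243 -0.4374 -0.0036] [ 0.0007 -0.001  -0.1288]
```

```bash
python3 -m pendant '[0.024,-0.08,0,0,0,-0.02,0.3, 0.024,-0.16,0,0,0,-0.04,0.3, 0.024,-0.24,0,0,0,-0.06,0.3, 0.024,-0.32,0,0,0,-0.08,0.3, 0.024,-0.38,0,0,0,-0.1,0.3, 0.024,-0.42,0,0,0,-0.106,0.3, 0.024,-0.437,0,0,0,-0.106,0.3, 0.024,-0.437,0.01,0,0,-0.106,0.3, 0.024,-0.437,0.01,0,0,-0.106,0.3, 0.024,-0.437,0.01,0,0,-0.106,0.3]'
python3 - <<'E'
from h import *
go(.5575,.0105,.157,33)
import cv2
c=bot.camera("side");save(c,"s2.png",(240,70,400,190),5)
import pickle;pickle.dump(c,open("s2.pkl","wb"))
E
```

```text
clock: 5.98
eef_pos: [0.5559, 0.0092, 0.1601]
tool_rot: [0.959, 0.282, -0.001, -0.0]
ft_force: [0.2, 0.2, -1.9]
grip_width: 0.0355
grasp_force: 60.6
t 5.9833 pos [0.5559 0.0092 0.1601] yaw 32.79 j [ 0.02  0.41 -0.01  1.15 -0.    2.59] F [ 0.2  0.2 -1.9] w 0.0355
rows [ 0.0041 -0.0004  0.0061] [-0.0003  0.0008 -0.0012]
```

View pics/s2.png

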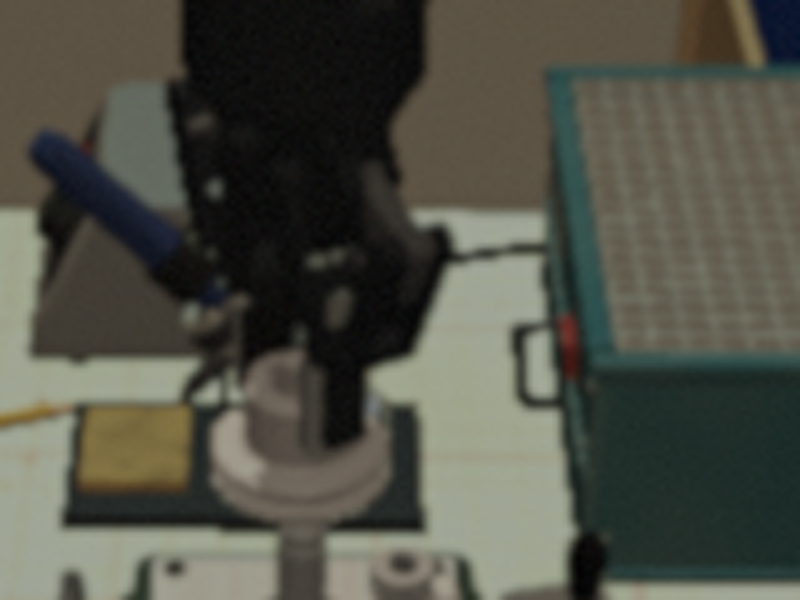

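The rim centre (px 301) and spindle (px 302) line up in x. I'll check y from the rim's front edge.

Run:
```python
from h import *
import pickle
c=pickle.load(open("s2.pkl","rb"))
for v in(172,173,174,175): print(v,cast(c,300.2,v,.113)[1]+.03)
g=cv2.cvtColor(c["pixels"],cv2.COLOR_RGB2GRAY)
print(g[155:185,296].tolist(),g[155:185,306].tolist())
d=pickle.load(open("d0.pkl","rb"))["side"];print(cv2.cvtColor(d["pixels"],cv2.COLOR_RGB2GRAY)[164:182,300].tolist())
for v in(169,170,171,172):print(v,cast(d,300.3,v,.096)[1])
```

```text
172 0.016441292922641043
173 0.01362611884100981
174 0.010824579455812028
175 0.008036574360645393
[78, 80, 79, 78, 78, 78, 78, 84, 96, 102, 103, 104, 105, 99, 88, 88, 99, 103, 91, 78, 76, 86, 88, 85, 82, 75, 71, 72, 71, 70] [14, 13, 12, 14, 37, 60, 75, 88, 98, 102, 103, 103, 101, 91, 86, 95, 101, 100, 91, 67, 54, 92, 139, 157, 153, 140, 135, 142, 147, 148]
[35, 38, 39, 37, 37, 41, 75, 113, 125, 122, 117, 116, 116, 108, 85, 70, 74, 72]
169 0.018323812370419246
170 0.015374823405669202
171 0.012440226797173826
172 0.009519915773237853
```

```bash
python3 -m pendant '[0.002,-0.002,0.01,0,0,0,0.3, 0.002,-0.002,0.02,0,0,0,0.3, 0.002,-0.002,0.028,0,0,0,0.3, 0.002,-0.002,0.032,0,0,0,0.3, 0.002,-0.002,0.035,0,0,0,0.3, 0.002,-0.002,0.038,0,0,0,0.3, 0.002,-0.002,0.041,0,0,0,0.3, 0.002,-0.002,0.044,0,0,0,0.3, 0.002,-0.002,0.044,0,0,0,0.3, 0.002,-0.002,0.044,0,0,0,0.3]'
python3 - <<'E'
from h import *
go(.5562,.0105,.138,33)
E
```

```text
clock: 6.87
eef_pos: [0.5567, 0.0118, 0.1395]
tool_rot: [0.959, 0.283, 0.0, 0.0]
ft_force: [-0.0, -0.9, -2.3]
grip_width: 0.0355
grasp_force: 60.6
t 6.8667 pos [0.5567 0.0118 0.1395] yaw 32.88 j [ 0.02  0.43 -0.04  1.1  -0.    2.59] F [-0.  -0.9 -2.3] w 0.0355
rows [-0.0023  0.0016  0.003 ] [ 0.     -0.     -0.0006]
```

```bash
python3 -m pendant '[0,0,0.001,0,0,0,0.3, 0,0,0.002,0,0,0,0.3, 0,0,0.003,0,0,0,0.3, 0,0,0.004,0,0,0,0.3, 0,0,0.005,0,0,0,0.3, 0,0,0.006,0,0,0,0.3, 0,0,0.007,0,0,0,0.3, 0,0,0.008,0,0,0,0.3, 0,0,0.008,0,0,0,0.3, 0,0,0.008,0,0,0,0.3]'
python3 - <<'E'
from h import *
go(.5562,.0105,.138,33)
E
```

```text
clock: 7.7
eef_pos: [0.557, 0.0111, 0.1353]
tool_rot: [0.959, 0.283, 0.0, 0.001]
ft_force: [1.4, -2.8, -0.5]
grip_width: 0.0354
grasp_force: 60.9
t 7.7 pos [0.557  0.0111 0.1353] yaw 32.85 j [ 0.02  0.43 -0.05  1.09 -0.    2.59] F [ 1.4 -2.8 -0.5] w 0.0354
rows [-0.0019  0.0002 -0.0055] [ 0.0004  0.0001 -0.0008]
```

```bash
python3 -m pendant '[0,0.001,0,0,0,0,0.3, 0,0.002,0,0,0,0,0.3, 0,0.002,0.001,0,0,0,0.3, 0,0.002,0.002,0,0,0,0.3, 0,0.002,0.003,0,0,0,0.3, 0,0.002,0.004,0,0,0,0.3, 0,0.002,0.005,0,0,0,0.3, 0,0.002,0.006,0,0,0,0.3, 0,0.002,0.006,0,0,0,0.3, 0,0.002,0.006,0,0,0,0.3]'
python3 - <<'E'
from h import *
go(.5562,.0105,.138,33)
E
```

```text
clock: 8.53
eef_pos: [0.5571, 0.0109, 0.1323]
tool_rot: [0.959, 0.283, -0.0, -0.0]
ft_force: [0.5, -3.3, -2.0]
grip_width: 0.0352
grasp_force: 60.7
t 8.5333 pos [0.5571 0.0109 0.1323] yaw 32.88 j [ 0.02  0.43 -0.05  1.08 -0.    2.59] F [ 0.5 -3.3 -2. ] w 0.0352
rows [-0.002  -0.0004 -0.0114] [-0.0001  0.0001 -0.0007]
```

```bash
python3 -m pendant '[-0.0005,0.001,0,0,0,0,0.3, -0.0005,0.001,0.003,0,0,0,0.3, -0.0005,0.001,0.006,0,0,0,0.3, -0.0005,0.001,0.009,0,0,0,0.3, -0.0005,0.001,0.012,0,0,0,0.3, -0.0005,0.001,0.015,0,0,0,0.3, -0.0005,0.001,0.018,0,0,0,0.3, -0.0005,0.001,0.021,0,0,0,0.3, -0.0005,0.001,0.024,0,0,0,0.3, -0.0005,0.001,0.024,0,0,0,0.3]'
python3 - <<'E'
from h import *
go(.5562,.0105,.1075,33)
E
```

```text
clock: 9.37
eef_pos: [0.5571, 0.0104, 0.12]
tool_rot: [0.959, 0.283, -0.0, -0.0]
ft_force: [-0.0, 0.3, -2.2]
grip_width: 0.0353
grasp_force: 60.6
t 9.3667 pos [0.5571 0.0104 0.12  ] yaw 32.88 j [ 0.02  0.45 -0.07  1.06  0.    2.59] F [-0.   0.3 -2.2] w 0.0353
rows [-0.0013 -0.0011  0.025 ] [-0.0002  0.0002 -0.0007]
```

```bash
python3 -m pendant '[0,0,0.003,0,0,0,0.3, 0,0,0.006,0,0,0,0.3, 0,0,0.009,0,0,0,0.3, 0,0,0.012,0,0,0,0.3, 0,0,0.015,0,0,0,0.3, 0,0,0.018,0,0,0,0.3, 0,0,0.02,0,0,0,0.3, 0,0,0.022,0,0,0,0.3, 0,0,0.022,0,0,0,0.3, 0,0,0.022,0,0,0,0.3]'
python3 -m pendant '[0,0,0.001,0,0,0,0.3, 0,0,0.002,0,0,0,0.3, 0,0,0.003,0,0,0,0.3, 0,0,0.004,0,0,0,0.3, 0,0,0.005,0,0,0,0.3, 0,0,0.006,0,0,0,0.3, 0,0,0.006,0,0,0,0.3, 0,0,0.006,0,0,0,0.3, 0,0,0.006,0,0,0,0.3, 0,0,0.006,0,0,0,0.3]'
```

```text
clock: 10.2
eef_pos: [0.5573, 0.0103, 0.1094]
tool_rot: [0.959, 0.283, -0.0, -0.0]
ft_force: [-1.4, -0.8, -2.3]
grip_width: 0.0353
grasp_force: 60.6
clock: 11.03
eef_pos: [0.5573, 0.0104, 0.1065]
tool_rot: [0.959, 0.283, 0.0, 0.0]
ft_force: [-0.7, -0.1, -3.0]
grip_width: 0.0351
grasp_force: 60.6
```

```bash
python3 -m pendant '[0,0,0.001,0,0,0,0.3, 0,0,0.002,0,0,0,0.3, 0,0,0.003,0,0,0,0.3, 0,0,0.003,0,0,0,0.3, 0,0,0.003,0,0,0,0.3, 0,0,0.003,0,0,0,0.3, 0,0,0.003,0,0,0,0.3, 0,0,0.003,0,0,0,0.3, 0,0,0.003,0,0,0,0.3, 0,0,0.003,0,0,0,0.3]'
```

```text
clock: 11.87
eef_pos: [0.5573, 0.0103, 0.1049]
tool_rot: [0.959, 0.283, -0.0, -0.0]
ft_force: [-1.0, 0.4, -2.2]
grip_width: 0.0353
grasp_force: 60.6
```

```bash
python3 -m pendant '[0,0,0.0005,0,0,0,0.3, 0,0,0.001,0,0,0,0.3, 0,0,0.0015,0,0,0,0.3, 0,0,0.002,0,0,0,0.3, 0,0,0.002,0,0,0,0.3, 0,0,0.002,0,0,0,0.3, 0,0,0.002,0,0,0,0.3, 0,0,0.002,0,0,0,0.3, 0,0,0.002,0,0,0,0.3, 0,0,0.002,0,0,0,0.3]'
```

```text
clock: 12.7
eef_pos: [0.5577, 0.0105, 0.1045]
tool_rot: [0.959, 0.283, 0.001, 0.0]
ft_force: [-1.4, 0.5, 5.4]
grip_width: 0.0353
grasp_force: 61.3
```

Contact on the key top, at about 8 N for about 0.6 mm. Now I'll turn in 5° steps, stopping automatically if the pressure vanishes.

```bash
cat > chk.py <<'E'
from h import *
import sys
o=bot.get_obs();print("yaw",yaw(o).round(1),"F",o["ft_force"].round(1),"Tz",o["ft_torque"][2].round(2),"p",o["eef_pos"].round(4),"t",round(o["clock"],2))
sys.exit(0 if 2<o["ft_force"][2]<16 and abs(o["ft_force"][:2]).max()<8 else 1)
E
python3 -m pendant '[0,0,0,0,0,-0.006,0.3, 0,0,0,0,0,-0.012,0.3, 0,0,0,0,0,-0.018,0.3, 0,0,0,0,0,-0.024,0.3, 0,0,0,0,0,-0.028,0.3, 0,0,0,0,0,-0.028,0.3, 0,0,0,0,0,-0.028,0.3, 0,0,0,0,0,-0.028,0.3, 0,0,0,0,0,-0.028,0.3, 0,0,0,0,0,-0.028,0.3]' >/dev/null; python3 chk.py &&
python3 -m pendant '[0,0,0,0,0,-0.006,0.3, 0,0,0,0,0,-0.012,0.3, 0,0,0,0,0,-0.018,0.3, 0,0,0,0,0,-0.024,0.3, 0,0,0,0,0,-0.028,0.3, 0,0,0,0,0,-0.028,0.3, 0,0,0,0,0,-0.028,0.3, 0,0,0,0,0,-0.028,0.3, 0,0,0,0,0,-0.028,0.3, 0,0,0,0,0,-0.028,0.3]' >/dev/null && python3 chk.py
```

```text
yaw 37.9 F [-2.2  0.8  7. ] Tz -0.05 p [0.5572 0.0107 0.1045] t 13.53
yaw 43.0 F [-3.2  0.8  6.5] Tz -0.05 p [0.5571 0.0106 0.1045] t 14.37
```

```bash
python3 -m pendant '[0,0,0,0,0,-0.006,0.3, 0,0,0,0,0,-0.012,0.3, 0,0,0,0,0,-0.018,0.3, 0,0,0,0,0,-0.024,0.3, 0,0,0,0,0,-0.028,0.3, 0,0,0,0,0,-0.028,0.3, 0,0,0,0,0,-0.028,0.3, 0,0,0,0,0,-0.028,0.3, 0,0,0,0,0,-0.028,0.3, 0,0,0,0,0,-0.028,0.3]' >/dev/null; python3 chk.py &&
python3 -m pendant '[0,0,0,0,0,-0.006,0.3, 0,0,0,0,0,-0.012,0.3, 0,0,0,0,0,-0.018,0.3, 0,0,0,0,0,-0.024,0.3, 0,0,0,0,0,-0.028,0.3, 0,0,0,0,0,-0.028,0.3, 0,0,0,0,0,-0.028,0.3, 0,0,0,0,0,-0.028,0.3, 0,0,0,0,0,-0.028,0.3, 0,0,0,0,0,-0.028,0.3]' >/dev/null && python3 chk.py &&
python3 -m pendant '[0,0,0,0,0,-0.006,0.3, 0,0,0,0,0,-0.012,0.3, 0,0,0,0,0,-0.018,0.3, 0,0,0,0,0,-0.024,0.3, 0,0,0,0,0,-0.028,0.3, 0,0,0,0,0,-0.028,0.3, 0,0,0,0,0,-0.028,0.3, 0,0,0,0,0,-0.028,0.3, 0,0,0,0,0,-0.028,0.3, 0,0,0,0,0,-0.028,0.3]' >/dev/null && python3 chk.py &&
python3 -m pendant '[0,0,0,0,0,-0.006,0.3, 0,0,0,0,0,-0.012,0.3, 0,0,0,0,0,-0.018,0.3, 0,0,0,0,0,-0.024,0.3, 0,0,0,0,0,-0.028,0.3, 0,0,0,0,0,-0.028,0.3, 0,0,0,0,0,-0.028,0.3, 0,0,0,0,0,-0.028,0.3, 0,0,0,0,0,-0.028,0.3, 0,0,0,0,0,-0.028,0.3]' >/dev/null && python3 chk.py
```

```text
yaw 48.0 F [-2.4  0.7  6.5] Tz -0.03 p [0.5571 0.0105 0.1044] t 15.2
yaw 53.0 F [-2.5  0.3  5.2] Tz 0.02 p [0.5571 0.0104 0.1045] t 16.03
yaw 58.1 F [-3.   0.9  6.8] Tz -0.09 p [0.5571 0.0104 0.1044] t 16.87
yaw 63.1 F [-1.9  0.4  6.4] Tz -0.11 p [0.5571 0.0103 0.1045] t 17.7
```

```bash
python3 -m pendant '[0,0,0,0,0,-0.006,0.3, 0,0,0,0,0,-0.012,0.3, 0,0,0,0,0,-0.018,0.3, 0,0,0,0,0,-0.024,0.3, 0,0,0,0,0,-0.028,0.3, 0,0,0,0,0,-0.028,0.3, 0,0,0,0,0,-0.028,0.3, 0,0,0,0,0,-0.028,0.3, 0,0,0,0,0,-0.028,0.3, 0,0,0,0,0,-0.028,0.3]' >/dev/null; python3 chk.py &&
python3 -m pendant '[0,0,0,0,0,-0.006,0.3, 0,0,0,0,0,-0.012,0.3, 0,0,0,0,0,-0.018,0.3, 0,0,0,0,0,-0.024,0.3, 0,0,0,0,0,-0.028,0.3, 0,0,0,0,0,-0.028,0.3, 0,0,0,0,0,-0.028,0.3, 0,0,0,0,0,-0.028,0.3, 0,0,0,0,0,-0.028,0.3, 0,0,0,0,0,-0.028,0.3]' >/dev/null && python3 chk.py &&
python3 -m pendant '[0,0,0,0,0,-0.006,0.3, 0,0,0,0,0,-0.012,0.3, 0,0,0,0,0,-0.018,0.3, 0,0,0,0,0,-0.024,0.3, 0,0,0,0,0,-0.028,0.3, 0,0,0,0,0,-0.028,0.3, 0,0,0,0,0,-0.028,0.3, 0,0,0,0,0,-0.028,0.3, 0,0,0,0,0,-0.028,0.3, 0,0,0,0,0,-0.028,0.3]' >/dev/null && python3 chk.py &&
python3 -m pendant '[0,0,0,0,0,-0.006,0.3, 0,0,0,0,0,-0.012,0.3, 0,0,0,0,0,-0.018,0.3, 0,0,0,0,0,-0.024,0.3, 0,0,0,0,0,-0.028,0.3, 0,0,0,0,0,-0.028,0.3, 0,0,0,0,0,-0.028,0.3, 0,0,0,0,0,-0.028,0.3, 0,0,0,0,0,-0.028,0.3, 0,0,0,0,0,-0.028,0.3]' >/dev/null && python3 chk.py &&
python3 -m pendant '[0,0,0,0,0,-0.006,0.3, 0,0,0,0,0,-0.012,0.3, 0,0,0,0,0,-0.018,0.3, 0,0,0,0,0,-0.024,0.3, 0,0,0,0,0,-0.028,0.3, 0,0,0,0,0,-0.028,0.3, 0,0,0,0,0,-0.028,0.3, 0,0,0,0,0,-0.028,0.3, 0,0,0,0,0,-0.028,0.3, 0,0,0,0,0,-0.028,0.3]' >/dev/null && python3 chk.py
```

```text
yaw 68.1 F [-2.2  1.4  6.8] Tz -0.05 p [0.5572 0.0103 0.1045] t 18.53
yaw 73.2 F [-1.7 -0.1  6.5] Tz -0.1 p [0.5572 0.0102 0.1045] t 19.37
yaw 78.2 F [-2.5  0.1  6. ] Tz -0.1 p [0.5573 0.0102 0.1045] t 20.2
yaw 83.3 F [-2.2 -0.5  7.1] Tz -0.06 p [0.5573 0.0101 0.1045] t 21.03
yaw 88.3 F [-2.3 -0.7  5. ] Tz -0.02 p [0.5573 0.0101 0.1044] t 21.87
```

```bash
python3 -m pendant '[0,0,0,0,0,-0.006,0.3, 0,0,0,0,0,-0.012,0.3, 0,0,0,0,0,-0.018,0.3, 0,0,0,0,0,-0.024,0.3, 0,0,0,0,0,-0.028,0.3, 0,0,0,0,0,-0.028,0.3, 0,0,0,0,0,-0.028,0.3, 0,0,0,0,0,-0.028,0.3, 0,0,0,0,0,-0.028,0.3, 0,0,0,0,0,-0.028,0.3]' >/dev/null; python3 chk.py &&
python3 -m pendant '[0,0,0,0,0,-0.006,0.3, 0,0,0,0,0,-0.012,0.3, 0,0,0,0,0,-0.018,0.3, 0,0,0,0,0,-0.024,0.3, 0,0,0,0,0,-0.028,0.3, 0,0,0,0,0,-0.028,0.3, 0,0,0,0,0,-0.028,0.3, 0,0,0,0,0,-0.028,0.3, 0,0,0,0,0,-0.028,0.3, 0,0,0,0,0,-0.028,0.3]' >/dev/null && python3 chk.py &&
python3 -m pendant '[0,0,0,0,0,-0.006,0.3, 0,0,0,0,0,-0.012,0.3, 0,0,0,0,0,-0.018,0.3, 0,0,0,0,0,-0.024,0.3, 0,0,0,0,0,-0.028,0.3, 0,0,0,0,0,-0.028,0.3, 0,0,0,0,0,-0.028,0.3, 0,0,0,0,0,-0.028,0.3, 0,0,0,0,0,-0.028,0.3, 0,0,0,0,0,-0.028,0.3]' >/dev/null && python3 chk.py &&
python3 -m pendant '[0,0,0,0,0,-0.006,0.3, 0,0,0,0,0,-0.012,0.3, 0,0,0,0,0,-0.018,0.3, 0,0,0,0,0,-0.024,0.3, 0,0,0,0,0,-0.028,0.3, 0,0,0,0,0,-0.028,0.3, 0,0,0,0,0,-0.028,0.3, 0,0,0,0,0,-0.028,0.3, 0,0,0,0,0,-0.028,0.3, 0,0,0,0,0,-0.028,0.3]' >/dev/null && python3 chk.py &&
python3 -m pendant '[0,0,0,0,0,-0.006,0.3, 0,0,0,0,0,-0.012,0.3, 0,0,0,0,0,-0.018,0.3, 0,0,0,0,0,-0.024,0.3, 0,0,0,0,0,-0.028,0.3, 0,0,0,0,0,-0.028,0.3, 0,0,0,0,0,-0.028,0.3, 0,0,0,0,0,-0.028,0.3, 0,0,0,0,0,-0.028,0.3, 0,0,0,0,0,-0.028,0.3]' >/dev/null && python3 chk.py
```

```text
yaw 93.3 F [-1.6 -0.2  5.5] Tz -0.06 p [0.5574 0.0101 0.1044] t 22.7
yaw 98.4 F [-1.1 -0.6  5.1] Tz -0.07 p [0.5574 0.01   0.1043] t 23.53
yaw 103.4 F [-0.5 -2.3  4.1] Tz -0.11 p [0.5575 0.0101 0.104 ] t 24.37
yaw 108.5 F [ 3.5 -4.1 -4.4] Tz 0.01 p [0.5575 0.0102 0.1034] t 25.2
```

It dropped at yaw ≈ 108°. I'll follow it down gently.

```bash
python3 -m pendant '[0,0,0.0005,0,0,0,0.3, 0,0,0.001,0,0,0,0.3, 0,0,0.0015,0,0,0,0.3, 0,0,0.002,0,0,0,0.3, 0,0,0.0025,0,0,0,0.3, 0,0,0.003,0,0,0,0.3, 0,0,0.0035,0,0,0,0.3, 0,0,0.004,0,0,0,0.3, 0,0,0.004,0,0,0,0.3, 0,0,0.004,0,0,0,0.3]' >/dev/null; python3 chk.py
```

```text
yaw 108.5 F [ 2.7 -3.9  0.7] Tz -0.01 p [0.5576 0.0103 0.1022] t 26.03
```

```bash
python3 -m pendant '[-0.0006,0.0002,0,0,0,0,0.3, -0.0006,0.0002,0.001,0,0,0,0.3, -0.0006,0.0002,0.0015,0,0,0,0.3, -0.0006,0.0002,0.002,0,0,0,0.3, -0.0006,0.0002,0.0025,0,0,0,0.3, -0.0006,0.0002,0.003,0,0,0,0.3, -0.0006,0.0002,0.0035,0,0,0,0.3, -0.0006,0.0002,0.004,0,0,0,0.3, -0.0006,0.0002,0.004,0,0,0,0.3, -0.0006,0.0002,0.004,0,0,0,0.3]' >/dev/null; python3 chk.py
```

```text
yaw 108.5 F [ 2.6 -3.1  0.2] Tz 0.04 p [0.5576 0.0101 0.0999] t 26.87
```

```bash
python3 -m pendant '[-0.0006,0.0002,0.001,0,0,0,0.3, -0.0006,0.0002,0.002,0,0,0,0.3, -0.0006,0.0002,0.003,0,0,0,0.3, -0.0006,0.0002,0.004,0,0,0,0.3, -0.0006,0.0002,0.005,0,0,0,0.3, -0.0006,0.0002,0.006,0,0,0,0.3, -0.0006,0.0002,0.007,0,0,0,0.3, -0.0006,0.0002,0.008,0,0,0,0.3, -0.0006,0.0002,0.008,0,0,0,0.3, -0.0006,0.0002,0.008,0,0,0,0.3]' >/dev/null; python3 chk.py
python3 -m pendant '[0,0,0.001,0,0,0,0.3, 0,0,0.002,0,0,0,0.3, 0,0,0.003,0,0,0,0.3, 0,0,0.004,0,0,0,0.3, 0,0,0.005,0,0,0,0.3, 0,0,0.005,0,0,0,0.3, 0,0,0.006,0,0,0,0.3, 0,0,0.006,0,0,0,0.3, 0,0,0.006,0,0,0,0.3, 0,0,0.006,0,0,0,0.3]' >/dev/null; python3 chk.py
```

```text
yaw 108.5 F [ 2.  -1.9 -1.5] Tz 0.02 p [0.5575 0.0099 0.0957] t 27.7
yaw 108.5 F [ 1.4 -1.3 -2.4] Tz 0.01 p [0.5575 0.0099 0.0928] t 28.53
```

Free running. Down to the shoulder, small steps.

```bash
python3 -m pendant '[0,0,0.0005,0,0,0,0.3, 0,0,0.001,0,0,0,0.3, 0,0,0.0015,0,0,0,0.3, 0,0,0.002,0,0,0,0.3, 0,0,0.0025,0,0,0,0.3, 0,0,0.003,0,0,0,0.3, 0,0,0.0035,0,0,0,0.3, 0,0,0.0035,0,0,0,0.3, 0,0,0.0035,0,0,0,0.3, 0,0,0.0035,0,0,0,0.3]' >/dev/null; python3 chk.py
python3 -m pendant '[0,0,0.0004,0,0,0,0.3, 0,0,0.0008,0,0,0,0.3, 0,0,0.0012,0,0,0,0.3, 0,0,0.0016,0,0,0,0.3, 0,0,0.002,0,0,0,0.3, 0,0,0.002,0,0,0,0.3, 0,0,0.002,0,0,0,0.3, 0,0,0.002,0,0,0,0.3, 0,0,0.002,0,0,0,0.3, 0,0,0.002,0,0,0,0.3]' >/dev/null; python3 chk.py
```

```text
yaw 108.5 F [ 1.  -1.4 -1.4] Tz 0.02 p [0.5576 0.0099 0.0911] t 29.37
yaw 108.5 F [-2.  -1.8  5.7] Tz 0.0 p [0.5577 0.0098 0.0908] t 30.2
```

Home on the shoulder (z and force agree). I'll release with a small opening and lift.

```bash
python3 -m pendant '[0,0,-0.001,0,0,0,0.5, 0,0,-0.001,0,0,0,0.6, 0,0,-0.001,0,0,0,0.6, 0,0,-0.001,0,0,0,0.6, 0,0,-0.02,0,0,0,0.6, 0,0,-0.06,0,0,0,0.6, 0,0,-0.12,0,0,0,0.6, 0,0,-0.18,0,0,0,0.6, 0,0,-0.22,0,0,0,0.6, 0,0,-0.22,0,0,0,0.6]'
python3 - <<'E'
from h import *
go(.651,-.028,.19,15)
import pickle
c=bot.camera("side");save(c,"s3.png",(260,130,380,235),5)
E
```

```text
clock: 31.03
eef_pos: [0.5608, 0.01, 0.2064]
tool_rot: [0.584, 0.811, 0.003, 0.004]
ft_force: [0.6, -0.2, 1.2]
grip_width: 0.0514
grasp_force: 0.0
t 31.0333 pos [0.5608 0.01   0.2064] yaw 108.48 j [0.02 0.38 0.06 1.25 0.   1.27] F [ 0.6 -0.2  1.2] w 0.0514
rows [-0.1291  0.1467  0.0346] [ 0.0033 -0.0019  0.5193]
```

View pics/s3.png

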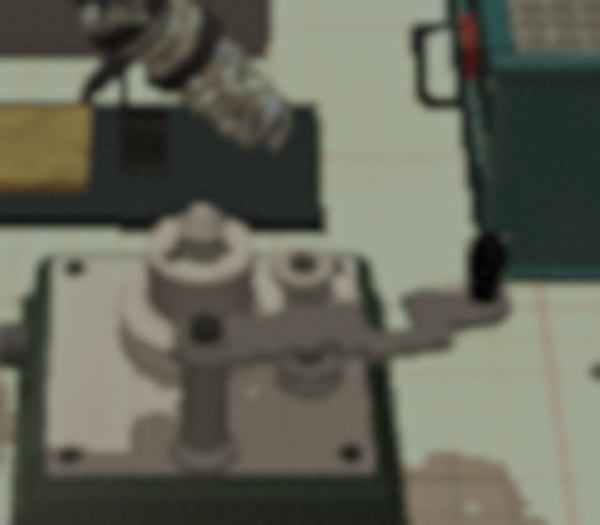

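The roll is seated: the spindle tip stands out of the hub and the knob top is at (357.4,177.4). Next I move over the knob.

```bash
python3 -m pendant '[-0.03,0.03,0,0,0,0.04,0.5, -0.06,0.06,0,0,0,0.08,0.5, -0.09,0.09,0,0,0,0.12,0.5, -0.11,0.12,0,0,0,0.16,0.5, -0.129,0.147,0,0,0,0.2,0.5, -0.129,0.147,0,0,0,0.24,0.5, -0.129,0.147,0,0,0,0.28,0.5, -0.129,0.147,0,0,0,0.32,0.5, -0.129,0.147,0,0,0,0.355,0.5, -0.129,0.147,0,0,0,0.39,0.5]'>/dev/null
python3 -m pendant '[0,0,0,0,0,0.04,0.5, 0,0,0,0,0,0.08,0.5, 0,0,0,0,0,0.12,0.5, 0,0,0,0,0,0.13,0.5, 0,0,0,0,0,0.13,0.5, 0,0,0,0,0,0.13,0.5, 0,0,0,0,0,0.13,0.5, 0,0,0,0,0,0.13,0.5, 0,0,0,0,0,0.13,0.5, 0,0,0,0,0,0.13,0.5]'
python3 - <<'E'
from h import *
go(.651,-.028,.122,15)
E
```

```text
clock: 32.75
eef_pos: [0.6478, -0.028, 0.2001]
tool_rot: [0.992, 0.13, -0.0, -0.0]
ft_force: [0.1, -0.0, -0.4]
grip_width: 0.0426
grasp_force: 0.0
t 32.75 pos [ 0.6478 -0.028   0.2001] yaw 14.9 j [-0.04  0.57  0.35  1.35  0.    2.84] F [ 0.1 -0.  -0.4] w 0.0426
rows [0.0062 0.0016 0.1563] [-0.      0.     -0.0006]
```

Lower and grip the knob.

```bash
python3 -m pendant '[0.006,0.0016,0.04,0,0,0,0.5, 0.006,0.0016,0.08,0,0,0,0.5, 0.006,0.0016,0.11,0,0,0,0.5, 0.006,0.0016,0.13,0,0,0,0.5, 0.006,0.0016,0.14,0,0,0,0.5, 0.006,0.0016,0.148,0,0,0,0.5, 0.006,0.0016,0.154,0,0,0,0.5, 0.006,0.0016,0.154,0,0,0,0.3, 0.006,0.0016,0.154,0,0,0,0.1, 0.006,0.0016,0.154,0,0,0,0.1]'
python3 -m pendant '[0,0,0,0,0,0,0.1, 0,0,0,0,0,0,0.1, 0,0,0,0,0,0,0.1, 0,0,0,0,0,0,0.1, 0,0,0,0,0,0,0.1, 0,0,0,0,0,0,0.1, 0,0,0,0,0,0,0.1, 0,0,0,0,0,0,0.1, 0,0,0,0,0,0,0.1, 0,0,0,0,0,0,0.1]'
python3 - <<'E'
from h import *
H=np.array([.5586,-.0518]);o=bot.get_obs();p=o["eef_pos"][:2]-H
print(yaw(o),"r",np.hypot(*p),"ang",np.degrees(np.arctan2(p[1],p[0])),o["ft_force"].round(1),o["eef_pos"].round(4))
# bender yaw ~1deg: closed radial dir = 91deg
a0=np.arctan2(p[1],p[0]);r=np.hypot(*p);m=R.from_quat(o["tool_rot"]).as_matrix()
for k in range(4,81,4):
    a=a0+np.radians(k);q=H+r*np.array([np.cos(a),np.sin(a)])-o["eef_pos"][:2]
    print(k,(m.T@np.array([q[0],q[1],0])/.5).round(3)[:2],round(-k/180,3))
E
```

```text
clock: 33.58
eef_pos: [0.6515, -0.028, 0.1244]
tool_rot: [0.992, 0.129, 0.001, 0.0]
ft_force: [0.1, 0.2, -0.2]
grip_width: 0.0116
grasp_force: 58.5
clock: 34.42
eef_pos: [0.6515, -0.028, 0.1242]
tool_rot: [0.992, 0.129, 0.001, 0.0]
ft_force: [-0.5, 0.7, 6.5]
grip_width: 0.0114
grasp_force: 59.0
14.879903158335347 r 0.09589353106865128 ang 14.355116745519751 [-0.5  0.7  6.5] [ 0.6515 -0.028   0.1242]
4 [-0.    -0.013] -0.022
8 [-0.002 -0.027] -0.044
12 [-0.004 -0.04 ] -0.067
16 [-0.007 -0.053] -0.089
20 [-0.011 -0.066] -0.111
24 [-0.016 -0.078] -0.133
28 [-0.022 -0.09 ] -0.156
32 [-0.028 -0.102] -0.178
36 [-0.036 -0.113] -0.2
40 [-0.044 -0.124] -0.222
44 [-0.053 -0.134] -0.244
48 [-0.062 -0.143] -0.267
52 [-0.072 -0.152] -0.289
56 [-0.083 -0.16 ] -0.311
60 [-0.094 -0.167] -0.333
64 [-0.106 -0.173] -0.356
68 [-0.118 -0.179] -0.378
72 [-0.131 -0.184] -0.4
76 [-0.144 -0.187] -0.422
80 [-0.157 -0.19 ] -0.444
```

```bash
python3 -m pendant '[0,-0.01,-0.001,0,0,-0.0167,0.1, -0.001,-0.02,-0.001,0,0,-0.0333,0.1, -0.002,-0.03,-0.001,0,0,-0.05,0.1, -0.004,-0.04,-0.001,0,0,-0.0667,0.1, -0.0065,-0.0495,-0.001,0,0,-0.0833,0.1, -0.0095,-0.059,-0.001,0,0,-0.1,0.1, -0.0125,-0.0685,-0.001,0,0,-0.1167,0.1, -0.016,-0.078,-0.001,0,0,-0.1333,0.1, -0.016,-0.078,-0.001,0,0,-0.1333,0.1, -0.016,-0.078,-0.001,0,0,-0.1333,0.1]'
python3 - <<'E'
from h import *
H=np.array([.5586,-.0518]);o=bot.get_obs();p=o["eef_pos"][:2]-H
print(yaw(o),"r",np.hypot(*p),"ang",np.degrees(np.arctan2(p[1],p[0])))
E
```

```text
clock: 35.25
eef_pos: [0.6336, 0.008, 0.1242]
tool_rot: [0.943, 0.332, 0.001, -0.0]
ft_force: [-0.8, 0.9, 4.3]
grip_width: 0.0116
grasp_force: 59.0
38.831822524759126 r 0.09587067955671871 ang 38.564987584106696
```

Smooth. Two more arcs, checking force between.

```bash
python3 -m pendant '[0,-0.01,0,0,0,-0.0167,0.1, -0.001,-0.02,0,0,0,-0.0333,0.1, -0.002,-0.03,0,0,0,-0.05,0.1, -0.004,-0.04,0,0,0,-0.0667,0.1, -0.0065,-0.0495,0,0,0,-0.0833,0.1, -0.0095,-0.059,0,0,0,-0.1,0.1, -0.0125,-0.0685,0,0,0,-0.1167,0.1, -0.016,-0.078,0,0,0,-0.1333,0.1, -0.016,-0.078,0,0,0,-0.1333,0.1, -0.016,-0.078,0,0,0,-0.1333,0.1]' && python3 chk.py;
python3 -m pendant '[0,-0.01,0,0,0,-0.0167,0.1, -0.001,-0.02,0,0,0,-0.0333,0.1, -0.002,-0.03,0,0,0,-0.05,0.1, -0.004,-0.04,0,0,0,-0.0667,0.1, -0.0065,-0.0495,0,0,0,-0.0833,0.1, -0.0095,-0.059,0,0,0,-0.1,0.1, -0.0125,-0.0685,0,0,0,-0.1167,0.1, -0.0125,-0.0685,0,0,0,-0.1167,0.1, -0.0125,-0.0685,0,0,0,-0.1167,0.1, -0.0125,-0.0685,0,0,0,-0.1167,0.1]'; python3 chk.py
```

```text
clock: 36.08
eef_pos: [0.6029, 0.0331, 0.1243]
tool_rot: [0.854, 0.521, 0.001, -0.0]
ft_force: [-0.5, 1.8, 5.7]
grip_width: 0.0118
grasp_force: 59.1
yaw 62.8 F [-0.5  1.8  5.7] Tz 0.07 p [0.6029 0.0331 0.1243] t 36.08
clock: 36.92
eef_pos: [0.5696, 0.0432, 0.1242]
tool_rot: [0.745, 0.667, 0.001, -0.0]
ft_force: [-0.5, 1.5, 6.3]
grip_width: 0.0122
grasp_force: 59.2
yaw 83.7 F [-0.5  1.5  6.3] Tz 0.06 p [0.5696 0.0432 0.1242] t 36.92
```

```bash
python3 -m pendant '[0,-0.004,0,0,0,-0.006,0.1, 0,-0.008,0,0,0,-0.012,0.1, 0,-0.012,0,0,0,-0.018,0.1, -0.001,-0.016,0,0,0,-0.024,0.1, -0.001,-0.019,0,0,0,-0.03,0.1, -0.001,-0.019,0,0,0,-0.03,0.1, -0.001,-0.019,0,0,0,-0.03,0.1, -0.001,-0.019,0,0,0,-0.03,0.1, -0.001,-0.019,0,0,0,-0.03,0.1, -0.001,-0.019,0,0,0,-0.03,0.1]'>/dev/null; python3 chk.py &&
python3 -m pendant '[0,-0.001,0,0,0,-0.002,0.1, 0,-0.002,0,0,0,-0.004,0.1, 0,-0.003,0,0,0,-0.006,0.1, 0,-0.004,0,0,0,-0.008,0.1, 0,-0.005,0,0,0,-0.01,0.1, 0,-0.006,0,0,0,-0.01,0.1, 0,-0.007,0,0,0,-0.01,0.1, 0,-0.007,0,0,0,-0.01,0.1, 0,-0.007,0,0,0,-0.01,0.1, 0,-0.007,0,0,0,-0.01,0.1]' >/dev/null; python3 chk.py
```

```text
yaw 89.2 F [1.1 2.2 5.6] Tz 0.06 p [0.5602 0.0438 0.1242] t 37.75
yaw 91.0 F [3.1 1.8 4.7] Tz 0.07 p [0.5571 0.0437 0.1242] t 38.58
```

```bash
python3 -m pendant '[0,-0.001,0,0,0,0,0.1, 0,-0.002,0,0,0,0,0.1, 0,-0.003,0,0,0,0,0.1, 0,-0.004,0,0,0,0,0.1, 0,-0.004,0,0,0,0,0.1, 0,-0.004,0,0,0,0,0.1, 0,-0.004,0,0,0,0,0.1, 0,-0.004,0,0,0,0,0.1, 0,-0.004,0,0,0,0,0.1, 0,-0.004,0,0,0,0,0.1]' >/dev/null; python3 chk.py
```

```text
yaw 91.1 F [8.1 2.5 1.3] Tz 0.09 p [0.5569 0.0437 0.1243] t 39.42
```

The force rises without motion, so the keeper is at its stop. Release, lift clear and look.

```bash
python3 -m pendant '[0,0.004,0,0,0,0,0.25, 0,0.004,0,0,0,0,0.4, 0,0.004,0,0,0,0,0.4, 0,0.004,0,0,0,0,0.4, 0,0.004,-0.02,0,0,0,0.4, 0,0.004,-0.06,0,0,0,0.4, 0,0.004,-0.12,0,0,0,0.4, 0,0.004,-0.18,0,0,0,0.4, 0,0.004,-0.24,0,0,0,0.4, 0,0.004,-0.24,0,0,0,0.4]' >/dev/null; python3 chk.py
python3 - <<'E'
from h import *
c=bot.camera("side");save(c,"s4.png",(150,130,390,330),3)
E
```

```text
yaw 91.1 F [0.2 0.3 0.8] Tz 0.04 p [0.559  0.0437 0.2513] t 40.25
```

View pics/s4.png

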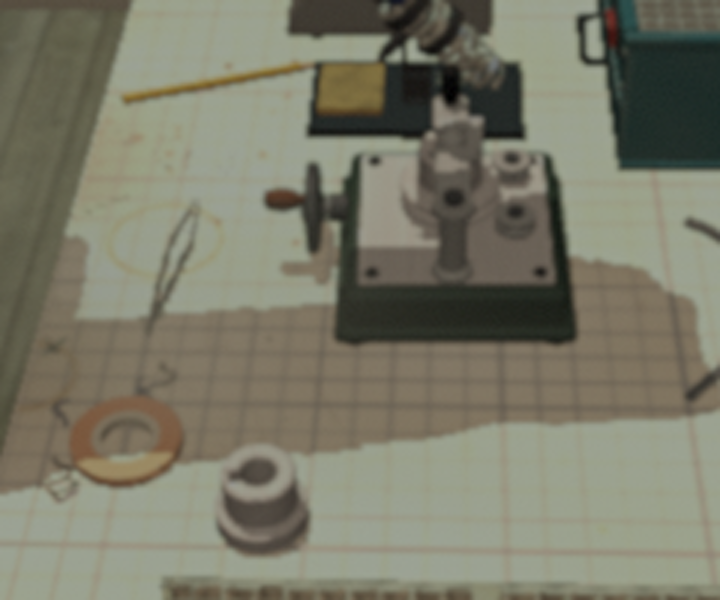

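The keeper lies straight across hub and spindle, with its knob directly behind the post at (450,85). The roll is seated, and the plain roll, tweezers and foil roll have not moved.

```bash
python3 -c "
from workcell import bot
print(bot.job_done())"
```

```text
the job is handed in; nothing more can be done
None
```

The grooved roll is fully home on the spindle shoulder with the key engaged, and it seated at only about 8 N. The keeper is closed against its stop, the plain roll, tweezers and foil roll were left where they lay, and the job was handed in at about 40 s; the hand-in returned no verdict.

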